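Hang a drill plate on twin studs, run it up to the stop screw and clamp it

ROBOT

A 6-joint arm with a two-finger parallel gripper is mounted at the origin on a cart in front of the work surface, level with it; the furniture and walls round the work are solid. World frame = base frame: x ahead of the robot, y to its left, z up, the work surface at z = 0. Lengths are in mm, angles in rad, forces in N, time in s.
With the tool pointing down it reaches from about 300 to 775 mm from the base axis. Payload 14.6 kg.
Tool frame: the origin (TCP) lies on the centre line of the jaws, within the pads' length; the fingertips stand 19 mm ahead of it and the grasp point (between the pads) is the TCP (bot.tip_reach is the distance from the TCP to the fingertips, in mm); y points along the fingers, x is the direction in which the jaws open and shut, and the axes are right-handed (so a half turn about y gives the same grasp; the last joint's range is limited). The gripper opens to 85 mm and grips with 20 to 120 N. Pads are 22 mm wide; open, the fingers measure 114 mm over their backs; the gripper's body (76 mm by 85 mm) begins 54 mm behind the grasp point. The pads swing forward as they close: fully open they stand 13 mm farther back than shut.
Start: joints at [-1.29, 0.3, 1.521, -0, 1.321, -0.067], TCP at [187.449, -517.061, 250.281] pointing down, gripper open.
Joint ranges: [-3.03, 3.03], [-0.79, 2.21], [0.23, 2.52], [-1.04, 4.18], [0, 3.07], [-2.55, 2.55]. Speed limits (rad/s): [2.22, 2.22, 2.57, 3.14, 3.14, 3.14].

INTERFACE

Orientations are given as a unit quaternion [w, x, y, z].
In Python, from rig import bot gives the robot as it stands. Calls block until the motion is done:
- bot.move_to(position, orientation): joint-space move of the TCP to a pose.
- bot.servo_line(position, attitude=None, speed=150, until_force=None): straight line of the TCP; attitude=None keeps the orientation; speed is the mean speed in mm/s. With until_force (N) it stops when the force on the tool has changed by that much, and returns True; else False.
- bot.move_joints(angles): joint-space move.
- bot.move_gripper(opening, grip_force=None): finger opening in mm; grip_force is the grip in N (None keeps the last); returns when the fingers have stopped.
- bot.dwell(seconds).
- bot.ik(position, orientation): joint angles nearest the present ones, or None.
- bot.read_state(): the state.
- bot.read_camera(name): name is "scene" or "top" or "wrist"; returns a dict with "image" (480x640x3 uint8, blue, green, red), "depth" (480x640 float32, mm along the optical axis (not along the pixel's ray), 0 where there is no reading), "fovy" (degrees; the focal length in pixels is half the picture's height over the tangent of half this angle, whatever the lens; pixels are square), "cx", "cy" (the principal point, pixels), "eye" and "attitude" of the camera in the world; the wrist camera has in their place "mount" (4x4, takes a point from camera to tool coordinates, whose origin is the TCP and whose axes are the tool frame's). Camera axes: x right, y down, z forward; pixel columns grow to the right and rows downward; lengths in mm; the calibration is good to about 2 mm. A picture is of the moment at which its call begins: read the wrist's pose just before it.
A pose or a line that the arm cannot do raises bot.MotionError and nothing moves.
- bot.finish_job(): hands the job in, once; it reports no verdict.
The state is a dict: "clock": time; "joint_positions": joint angles; "qvel": joint speeds; "effort": joint torques, N m; "ee_pos": TCP position; "tool_rot": TCP orientation; "ft_force": force on the tool from outside, world axes, zero at the start; "moment": the same for the moment, N m; "grip_width": finger opening in mm.
Only numpy, scipy, OpenCV 4.12 (cv2) and the standard library are available. Lean on these libraries where they do the work, as an engineer would, in place of code of your own. Each camera call takes 0.05 s, during which the arm holds its last target. There are 200 camera calls.

TASK

Fit the drill plate to the drilling fixture: hang it by its two keyholes over the two headed studs so that it lies flat on the rails, then slide it along under the stud heads until its end meets the rubber buffer of the stop screw. Go gently and by feel, do not force it on the studs; seat it on the buffer with a push of about 7 N (never over 10), let go, and press the toggle clamp's handle down so that its rubber pad holds the plate there.

Things in the scene. Friction and masses are not known exactly. Their poses are not given: they have to be found in the camera images.
- plate_grip (a point): centre of the drill plate's black handle bar, 36 mm above the plate's underside over its middle; axes the plate's, z up. Loose steel plate 80 (x) x 190 (y) x 8 mm, about 0.5 kg, flat on the bench, handle up. Bar 16 mm thick (x), 36 long (y), 32 to 48 mm above the underside; grip it across the 16 mm. Through the plate on its line x = 0: two keyholes, see studs. 13 mm bushes stand 4 mm proud at x +-22, y +-18 mm
- studs: the two studs of the dark drilling fixture fixed on the bench. Origin on the bench midway between them, z up. Studs at x 0, y +-50 mm: 8 mm neck, flat round 14 mm head, z 33 to 40.5 mm. Rails at x +-34 mm, tops z 22 mm, carry the plate 3 mm clear of the heads. Keyholes: 15.6 mm round ends at plate y +62 and -38 mm go over the heads (plate middle at y -12 mm, plate y along fixture y)
- stop: bracket of the adjustable stop at the fixture's +y end; origin in its front face (fixture y +126, z 26 mm), axes the fixture's. Its screw with a 13 mm rubber buffer points to -y at the plate's end face (plate y +95 mm); how far it sticks out was set by hand, not measured: a hung plate meets it after sliding 13 to 33 mm to +y in its slots (10 mm wide, 38 mm travel). The buffer, well damped, gives 2.5 mm at 7 N per mm
- clamp_handle (a joint): toggle clamp handle at the fixture's -y end: 0 = open as found (handle raised 63 degrees, arm up clear of the plate), about 1.1 rad = handle level, pad on the plate. It turns about a line along fixture x through y -142, z 52 mm; pressed, it swings down and outward to fixture -y. It stays where left; moving it takes about 6 N at the grip, more as the pad bears
- handle_grip (a point): point on the upper face (to be pressed) of the clamp handle's black grip, 80 mm from the handle's pivot and 10 mm above the line from pivot to tip. The grip is 20 mm wide and reaches from 39 to 101 mm from the pivot. Measured places may be off by more than the play of the plate round the studs: feel for the studs
- clamp_arm: arm of the toggle clamp, linked to the handle and moved by it alone; origin at its own pivot (fixture x 0, y -126, z 33 mm). Open it stands upright, up to 100 mm above the bench; closed it reaches 67 mm towards the fixture's +y and its 18 mm rubber pad bears on the top of the plate's -y end

How it is judged (in metres and radians):
On the way, in this order (a step that is already met when the one before it is completed fails the run):
1. the plate hangs over both studs, flat on the rails (z of plate_grip in the frame of studs between 0.0555 and 0.0605 m and y of plate_grip in the frame of studs between -0.03 and 0.03 m and x of plate_grip in the frame of studs between -0.005 and 0.005 m and angle between the y axis of plate_grip and the y axis of studs, either way round below 0.05 rad and angle between plate_grip's own z axis and vertical below 0.04 rad), for 0.2 s.
2. the plate's end is pushed against the stop's rubber buffer with over 3 N, the clamp still open (all of step 1 and y of plate_grip in the frame of studs above -0.003 m and contact force between drill_plate and stop above 3 N and value of joint clamp_handle below 0.6 rad), for 0.2 s.
At the end, for the whole second after the job is handed in: the drill plate lies flat on the rails over both studs and under their heads (within 2.5 mm of its seat), its end still bearing on the stop's rubber buffer (0.2 N or more), and the clamp is closed (handle past 0.95 rad) with its pad bearing on the plate (1.5 N or more) (all of step 1 and y of plate_grip in the frame of studs above -0.003 m and contact force between drill_plate and stop above 0.2 N and value of joint clamp_handle above 0.95 rad and contact force between drill_plate and clamp_arm above 1.5 N); the robot touches nothing.
It fails at once if the plate is pushed against the stop with over 10 N (contact force between drill_plate and stop above 10 N).
It fails at once if the plate is forced on or along the studs with over 20 N (contact force between drill_plate and studs above 20 N).
It also fails if it takes over 67 s, if anything falls off the work surface, if the arm or the gripper's body presses on something with over 40 N, if the wrist force passes 120 N, or if a joint passes its speed limit or range.

## Working session

There is one attempt and no reset: what is moved stays moved. The work goes in short steps, each a Python script; the robot and the scene stay as the last script left them, time stands still between calls to the robot, and variables do not carry over. Pictures are saved under pics/ and viewed, about 8 in all and at most 12, crops included, and the job is handed in when it is done.

```bash
ls; mkdir -p pics
cat > h.py <<'E'
import numpy as np, cv2
from rig import bot
from scipy.spatial.transform import Rotation as R
def rot(q): return R.from_quat([q[1],q[2],q[3],q[0]])
def quat(r): x=r.as_quat(); return [float(x[3]),float(x[0]),float(x[1]),float(x[2])]
def cam(name):
    s=bot.read_state(); c=bot.read_camera(name)
    c['f']=240/np.tan(np.radians(c['fovy'])/2)
    if 'mount' in c:
        M=np.array(c['mount']); T=rot(s['tool_rot']).as_matrix()
        c['Rm']=T@M[:3,:3]; c['o']=np.array(s['ee_pos'])+T@M[:3,3]
    else:
        a=np.array(c['attitude']); c['Rm']=rot(a).as_matrix() if a.size==4 else a; c['o']=np.array(c['eye'])
    return c
def ray(c,u,v,z):
    d=c['Rm']@np.array([(u-c['cx'])/c['f'],(v-c['cy'])/c['f'],1.])
    return c['o']+d*(z-c['o'][2])/d[2]
def cloud(c):
    v,u=np.mgrid[0:480,0:640]; d=c['depth']
    P=np.stack([(u-c['cx'])/c['f']*d,(v-c['cy'])/c['f']*d,d],-1)
    return P@c['Rm'].T+c['o']
E
python3 - <<'E'
from h import *
for n in('top','scene'):
    c=cam(n); cv2.imwrite(f'pics/{n}.png',c['image']); print(n,c['o'],c['fovy'],c['attitude'],c['cx'],c['cy'])
    np.savez(f'{n}.npz',**{k:c[k] for k in('image','depth','f','cx','cy','Rm','o')})
print(bot.read_state(), bot.tip_reach)
E
```

```text
pics
top [ 424.24986086   42.729026   1383.15419796] 45.39041650963498 [-0.0221121   0.71646099 -0.69656303  0.03153814] 311.7895522122031 230.78280381435025
scene [ 102.85879745 -702.43104975  820.42462821] 47.28484566078119 [-0.40190274  0.87899901 -0.23771637  0.09657043] 311.29989382197124 236.07249842062478
{'clock': 0.1, 'joint_positions': array([-1.28961209e+00,  3.00419657e-01,  1.52151044e+00, -4.08800134e-05,
        1.32067524e+00, -6.65900133e-02]), 'qvel': array([-0.0014126 , -0.00114101, -0.00117478, -0.00216075,  0.0010116 ,
       -0.00028973]), 'effort': array([-4.17888868e-04, -5.44378066e+01, -3.62367511e+01, -1.47727742e-04,
        3.06098482e-03, -1.35280135e-05]), 'ee_pos': array([ 187.38695942, -516.90115282,  249.77940121]), 'tool_rot': array([ 0.5791816 , -0.57875421,  0.40623839, -0.40566317]), 'ft_force': array([-0.87192919, -0.3902601 , -0.21496113]), 'moment': array([-0.05223163,  0.02638939, -0.05451779]), 'grip_width': 85.68938431761252} 19.0
```

View pics/top.png

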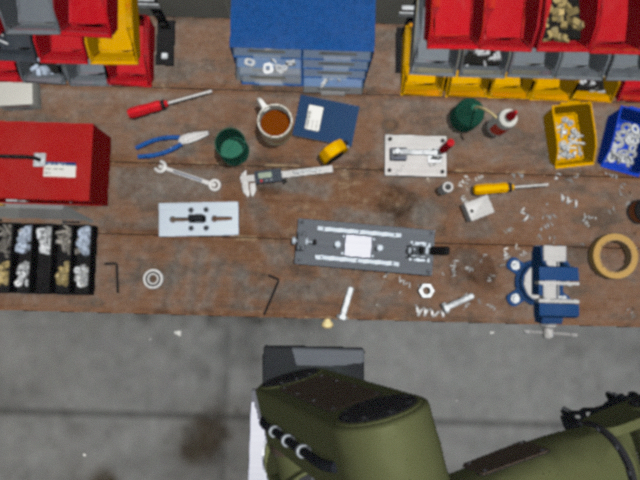

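View pics/scene.png

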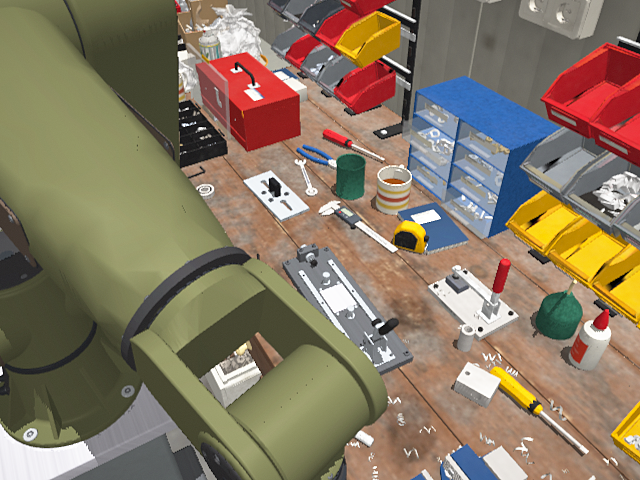

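The top view shows the plate at about (199,219) and the fixture centred at about (365,247). The stop is at the left (296,241), which is world +y, and the clamp is at the right (440,250). Next I'll take closer looks with the wrist camera.

Run:
```python
from h import *
c=dict(np.load('top.npz'))
p=ray(c,199,219,8); f0=ray(c,296,241,22); f1=ray(c,440,250,22); print(p,f0,f1, ray(c,365,247,22))
# plate's mask
im=c['image'].astype(int)
w=bot.read_camera('wrist'); print(w['mount'],w['fovy'],bot.read_state()['clock'])
# tool down with fingers pointing -z, tool x along world x
Rm=np.array([[1,0,0],[0,0,1],[0,-1,0]]).T   # columns: x,y,z axes
Rm=np.column_stack([[1,0,0],[0,0,-1],[0,1,0]])
print(np.linalg.det(Rm))
for s in(1,-1):
    q=quat(R.from_matrix(Rm*np.array([s,1,s])))
    for t in(p,(f0+f1)/2): 
        print(s,q,bot.ik([t[0],t[1],300],q))
```

```text
[549.64905058 297.26292091   8.        ] [502.60040442  62.81622061  22.        ] [ 490.90106547 -280.38248157   22.        ] [ 492.98727117 -101.50772327   22.        ]
[[ 9.99999955e-01 -9.55824370e-05  2.84376188e-04 -6.29523136e-02]
 [-2.99966761e-04 -3.02516030e-01  9.53144250e-01 -1.23007733e+02]
 [-5.07549490e-06 -9.53144293e-01 -3.02516045e-01  7.59540754e+01]
 [ 0.00000000e+00  0.00000000e+00  0.00000000e+00  1.00000000e+00]] 62.11647269539009 0.15
1.0
1 [-0.7071067811865475, 0.7071067811865475, 0.0, 0.0] [ 4.37165878e-01  4.41912929e-01  1.21412134e+00 -4.44089210e-16
  1.48555838e+00  4.37165878e-01]
1 [-0.7071067811865475, 0.7071067811865475, 0.0, 0.0] [-2.87621637e-01  1.71459184e-01  1.56326176e+00 -4.44089210e-16
  1.40687170e+00 -2.87621637e-01]
-1 [0.0, 0.0, 0.7071067811865475, -0.7071067811865475] None
-1 [0.0, 0.0, 0.7071067811865475, -0.7071067811865475] None
```

Run:
```python
from h import *
q=[-0.70710678,0.70710678,0,0]
for n,t in(('wf',[495,-85,240]),('wp',[550,320,190])):
    bot.move_to(t,q); bot.dwell(.3)
    c=cam('wrist'); cv2.imwrite(f'pics/{n}.png',c['image'])
    np.savez(f'{n}.npz',**{k:c[k] for k in('image','depth','f','cx','cy','Rm','o')})
    P=cloud(c); print(n,c['o'],P[240,320],bot.read_state()['clock'])
```

```text
wf [493.76320108  -8.43475077 362.96918101] [ 498.42387173 -120.75730676   15.70724238] 2.4167
wp [549.03125157 396.36239871 313.21138503] [552.67240655 310.24190432  46.83884615] 4.2917
```

View pics/wf.png

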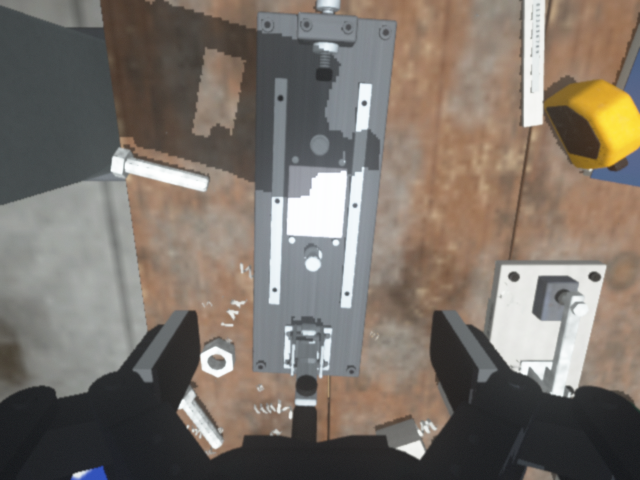

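View pics/wp.png

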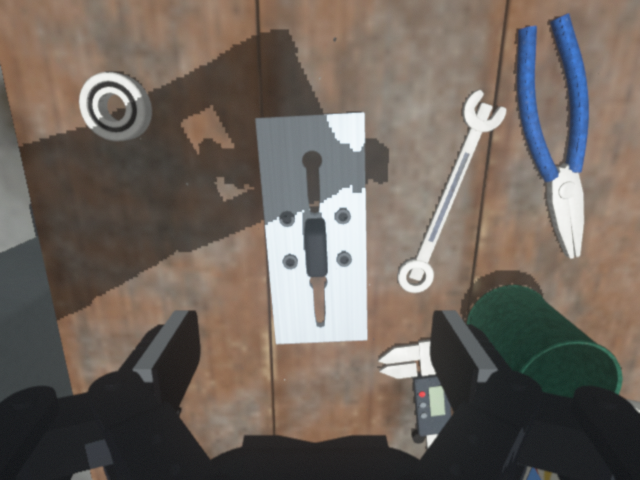

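The wf view shows the stud heads at about (320,145) and (313,259), with the rails either side. The buffer is at (325,75) and the clamp handle is at (306,390), raised. The wp view shows the plate with its +y keyhole round end at the top (312,160), so the plate already faces the fixture's way, and the handle bar at (316,247).

Run:
```python
from h import *
c=dict(np.load('wf.npz')); P=cloud(c); g=c['image'].astype(int).mean(2)
v,u=np.mgrid[0:480,0:640]
for n,(a,b) in dict(s1=(320,145),s2=(313,259)).items():
    m=(np.hypot(u-a,v-b)<16)&(abs(P[...,2]-40.5)<4)
    m=m.astype(np.uint8); k,l,st,ce=cv2.connectedComponentsWithStats(m); i=1+st[1:,4].argmax()
    p=P[l==i]; (cx,cy),r=cv2.minEnclosingCircle(p[:,:2].astype(np.float32))
    print(n,len(p),ce[i],ray(c,*ce[i],40.5),'depth',p.mean(0),'circ',cx,cy,r)
for n,(a,b,w,h) in dict(rl=(266,75,26,235),rr=(335,80,40,232)).items():
    m=np.zeros((480,640),bool); m[b:b+h,a:a+w]=1; m&=abs(P[...,2]-22)<2.5
    p=P[m]; rc=cv2.minAreaRect(p[:,:2].astype(np.float32)); q=p[:,:2]
    A=np.polyfit(q[:,1],q[:,0],1); print(n,m.sum(),rc,p.mean(0),A)
# buffer + handle
for n,(a,b,w,h) in dict(buf=(312,60,26,24),handle=(285,370,45,75)).items():
    p=P[b:b+h,a:a+w].reshape(-1,3); 
    for r in (P[b:b+h:8,a+w//2]): print(n,r.round(1))
c=dict(np.load('wp.npz')); P=cloud(c); hsv=cv2.cvtColor(c['image'],cv2.COLOR_BGR2HSV)
m=np.zeros((480,640),bool); m[100:350,245:380]=1
h=m&(P[...,2]>40)&(P[...,2]<56); p=P[h]; print('handle',h.sum(),p.mean(0),np.median(p[:,2]),cv2.minAreaRect(p[:,:2].astype(np.float32)))
pl=m&(P[...,2]>4.5)&(P[...,2]<14); p=P[pl]; print('plate',pl.sum(),np.median(p[:,2]),cv2.minAreaRect(p[:,:2].astype(np.float32)))
for uv in((256,119),(364,112),(367,340),(276,343),(312,160),(321,322)): print(uv,ray(c,*uv,8).round(1),P[uv[1],uv[0]].round(1))
```

```text
s1 253 [319.37944664 145.58498024] [497.33185312 -34.25849569  40.5       ] depth [497.34144446 -34.33910047  39.6291667 ] circ 497.3590087890625 -34.50764083862305 6.973577499389648
s2 202 [312.3960396  262.65346535] [ 491.57590086 -133.35558214   40.5       ] depth [ 491.56933512 -133.73079033   39.55424738] circ 491.7851867675781 -134.40016174316406 7.306742191314697
rl 2783 ((464.8573913574219, -82.77963256835938), (200.0137481689453, 18.879545211791992), 86.62752532958984) [461.80815153 -74.84618735  21.24192596] [5.60312231e-02 4.66001875e+02]
rr 3018 ((521.2871704101562, -86.04534912109375), (199.91156005859375, 24.271408081054688), 86.609375) [526.71316267 -78.37497646  21.16141294] [5.98310744e-02 5.31402422e+02]
buf [501.6  29.3  28.6]
buf [501.6  23.5  29.8]
buf [501.6  17.6  31.4]
handle [ 486.8 -224.    65.9]
handle [ 487.2 -217.    86.1]
handle [ 487.4 -218.6   94. ]
handle [ 487.4 -222.8   98.3]
handle [ 487.3 -232.5   95.9]
handle [ 487.3 -238.2   98.4]
handle [ 487.4 -242.2  102.7]
handle [ 487.5 -244.6  108.7]
handle [ 487.6 -246.9  114.4]
handle [492.1 -75.4 295.4]
handle 1041 [549.59617738 300.95852551  46.52866305] 46.8310364012512 ((549.5471801757812, 299.9323425292969), (16.025789260864258, 35.14962387084961), 2.8278000354766846)
plate 19903 7.404806211069342 ((549.578125, 298.69317626953125), (80.26042938232422, 190.7251434326172), 2.8371989727020264)
(256, 119) [505.9 391.1   8. ] [505.8 391.1   7.4]
(364, 112) [585.  395.9   8. ] [ 5.860e+02  3.959e+02 -3.000e-01]
(367, 340) [594.6 205.7   8. ] [596.  199.9  -1.3]
(276, 343) [514.9 202.8   8. ] [514.8 202.3   7.3]
(312, 160) [546.9 361.3   8. ] [546.9 360.4   0. ]
(321, 322) [554.3 223.5   8. ] [554.5 218.5  -0.8]
```

```bash
cat >> h.py <<'E'
BASE=np.column_stack([[1,0,0],[0,0,-1],[0,1,0]])
def att(yaw): return quat(R.from_euler('z',yaw)*R.from_matrix(BASE))
FY=-0.0573
S0=np.array([494.5,-84.2])
FX_=np.array([np.cos(FY),np.sin(FY)]); FYv=np.array([-np.sin(FY),np.cos(FY)])
def fx(x,y): return S0+x*FX_+y*FYv      # fixture->world xy
def F(s=None):
    f=np.array((s or bot.read_state())['ft_force']); return np.array([f[:2]@FX_,f[:2]@FYv,f[2]])
def E():
    e=np.array(bot.read_state()['ee_pos']); d=e[:2]-S0; return np.array([d@FX_,d@FYv,e[2]])
E
python3 - <<'E'
from h import *
y=0.0495; g=[549.57,299.2]
bot.move_to(g+[75],att(y))
bot.servo_line(g+[41],speed=80)
s=bot.read_state(); print(s['ee_pos'],s['ft_force'])
bot.move_gripper(10,80); s=bot.read_state(); print(s['ee_pos'],s['grip_width'],s['ft_force'],s['moment'])
bot.servo_line(g+[150],speed=150); bot.dwell(.3); s=bot.read_state(); print(s['ee_pos'],s['grip_width'],s['ft_force'],s['moment'],s['clock'])
c=cam('wrist'); cv2.imwrite('pics/held.png',c['image']); np.savez('held.npz',**{k:c[k] for k in('image','depth','f','cx','cy','Rm','o')})
P=cloud(c); T=rot(s['tool_rot']).as_matrix()
print(T.round(3)); Q=(P-s['ee_pos'])@T   # tool coords
v,u=np.mgrid[0:480,0:640]
d=P[...,2]; m=(c['depth']>0)&(abs(Q[...,0])<50)&(abs(Q[...,2])<110)&(Q[...,1]<42)&(Q[...,1]>22)
m[380:]=0
k,l,st,ce=cv2.connectedComponentsWithStats(m.astype(np.uint8)); i=1+st[1:,4].argmax(); p=Q[l==i]
print('plate tool',st[i],np.median(p[:,1]),cv2.minAreaRect(p[:,[0,2]].astype(np.float32)))
A=np.c_[p[:,0],p[:,2],np.ones(len(p))]; print('tilt',np.linalg.lstsq(A,p[:,1],rcond=None)[0])
E
```

```text
[549.5870399  299.23267665  40.87049041] [ 0.43699957 -0.30680182 -0.31383   ]
[549.79000708 299.26782941  41.47567102] 14.475640982738692 [-1.53716797 -0.74721562  5.52646336] [-0.09931888  0.17760352 -0.01285576]
[549.44939487 299.12395471 149.43198659] 14.536337099003607 [ 0.71288073  0.15252064 -4.05175228] [ 0.02675053  0.0034352  -0.02293397] 7.225
[[ 0.999 -0.001 -0.049]
 [ 0.049 -0.     0.999]
 [-0.001 -1.    -0.   ]]
plate tool [  205    60   220   302 47396] 34.0913392315647 ((-1.4306106567382812, 31.120540618896484), (127.46997833251953, 80.6556396484375), 89.97136688232422)
tilt [9.63337163e-04 4.58847558e-03 3.37783106e+01]
```

View pics/held.png

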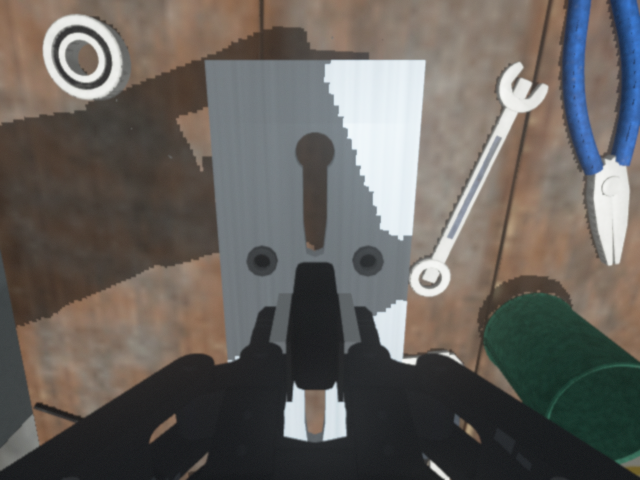

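The held view shows the plate gripped square, with the +y keyhole's round end at (314,150), almost directly below the camera. At hover I should be able to see the stud through the keyhole.

Run:
```python
from h import *
t=fx(0,-12); q=att(FY)
bot.move_to([*t,150],q)
bot.servo_line([*t,90],speed=100); bot.dwell(.4); s=bot.read_state(); print(t,s['ee_pos'],F(s),s['clock'])
print(rot(s['tool_rot']).as_matrix().round(4))
c=cam('wrist'); cv2.imwrite('pics/hov.png',cv2.resize(c['image'][60:220,210:430],None,fx=3,fy=3)); np.savez('hov.npz',**{k:c[k] for k in('image','depth','f','cx','cy','Rm','o')},ee=s['ee_pos'],T=rot(s['tool_rot']).as_matrix())
```

```text
[493.8127762  -96.18030565] [493.87459121 -96.19636886  90.20030868] [-0.19221456  0.0454462  -4.62104746] 9.9083
[[ 9.984e-01  3.000e-04  5.730e-02]
 [-5.730e-02 -1.000e-04  9.984e-01]
 [ 3.000e-04 -1.000e+00 -1.000e-04]]
```

View pics/hov.png

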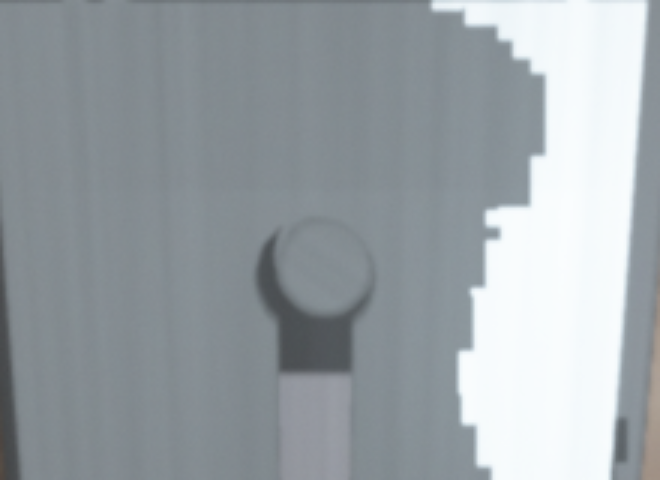

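Run:
```python
from h import *
h=dict(np.load('held.npz')); g=cv2.cvtColor(h['image'],cv2.COLOR_BGR2HSV)
a=h['image'][125:176,288:342]; b=a[:,:,0].astype(int)-a[:,:,2]  # blue-red: wood brown negative
m=(b<-3).astype(np.uint8); k,l,st,ce=cv2.connectedComponentsWithStats(m); i=1+st[1:,4].argmax()
ys,xs=np.where(l==i); top=ys.min(); print('hole top',top+125)
for r in range(top,top+45,3):
    xx=xs[ys==r]; print(r+125,xx.min()+288,xx.max()+288,end='; ')
E=dict(np.load('hov.npz')); g=cv2.cvtColor(E['image'],cv2.COLOR_BGR2GRAY); c=E
print('\n',g[142:158:5,292:340].tolist()); print(g[125:175:1,318].tolist())
z0=E['ee'][2]
H=np.array([318,149]); 
for hole in((315.3,150.5),):
    A=ray(c,*hole,z0-33.4); B=ray(c,*H,40.5); print(A,B,(B-A)[:2],'fixture frame',(B-A)[:2]@FX_,(B-A)[:2]@FYv, 'tool',(A-E['ee'])@E['T'],(B-E['ee'])@E['T'])
```

```text
hole top 134
134 312 318; 137 303 325; 140 300 327; 143 298 330; 146 297 330; 149 297 331; 152 297 325; 155 297 331; 158 298 331; 161 300 328; 164 302 326; 167 304 325; 170 304 325; 173 303 325; Traceback (most recent call last):
  File "<stdin>", line 7, in <module>
    return umr_minimum(a, axis, None, out, keepdims, initial, where)
ValueError: zero-size array to reduction operation minimum which has no identity
```

Run:
```python
from h import *
E=dict(np.load('hov.npz')); g=cv2.cvtColor(E['image'],cv2.COLOR_BGR2GRAY); c=E
for r in range(132,170,4): print(r,g[r,290:340].tolist())
print(g[125:172,318].tolist())
z0=E['ee'][2]
for H in((318,149),):
  for hole in((314.3,151.7),(315.3,150.5)):
    A=ray(c,*hole,z0-33.4); B=ray(c,*H,40.5); print(A,B,'fixture frame',(B-A)[:2]@FX_,(B-A)[:2]@FYv, 'tool',(A-E['ee'])@E['T'],(B-E['ee'])@E['T'])
```

```text
132 [139, 138, 138, 139, 139, 140, 141, 140, 140, 140, 140, 140, 141, 141, 142, 141, 140, 139, 140, 139, 139, 136, 135, 133, 133, 134, 133, 135, 134, 137, 138, 139, 140, 140, 141, 141, 140, 140, 139, 140, 140, 140, 141, 142, 142, 142, 143, 141, 141, 140]
136 [137, 138, 136, 137, 138, 139, 140, 139, 139, 140, 140, 133, 125, 126, 134, 138, 134, 129, 127, 132, 134, 136, 137, 138, 137, 139, 138, 138, 139, 138, 137, 137, 137, 135, 135, 133, 134, 136, 139, 139, 140, 140, 141, 142, 143, 142, 143, 141, 142, 141]
140 [138, 139, 138, 138, 138, 139, 138, 135, 121, 101, 87, 95, 122, 133, 131, 131, 130, 134, 136, 138, 138, 139, 140, 140, 140, 139, 141, 139, 141, 139, 139, 140, 139, 139, 138, 138, 139, 136, 137, 134, 133, 136, 139, 140, 142, 143, 142, 143, 141, 140]
144 [138, 137, 138, 138, 137, 135, 120, 96, 83, 80, 89, 110, 127, 128, 129, 134, 138, 139, 139, 140, 139, 138, 139, 137, 137, 138, 140, 139, 141, 141, 139, 141, 141, 141, 140, 140, 139, 140, 138, 138, 137, 134, 130, 133, 139, 142, 143, 141, 141, 140]
148 [139, 137, 137, 138, 133, 118, 94, 81, 81, 79, 83, 100, 121, 129, 134, 138, 139, 1
[... 1337 characters left out ...]
40, 142, 142, 141, 142, 140, 141, 139]
[140, 141, 141, 141, 140, 140, 140, 134, 132, 133, 136, 139, 140, 139, 138, 141, 140, 141, 141, 141, 139, 139, 139, 138, 140, 140, 140, 139, 139, 138, 139, 140, 140, 142, 143, 142, 140, 140, 132, 121, 106, 90, 86, 85, 86, 85, 85]
[496.00791948 -34.24244091  56.80030868] [497.53760377 -34.75198032  40.5       ] fixture frame 1.556354408036023 -0.42110020336300763 tool [-1.42922911 33.39603257 61.97630669] [ 0.12197535 49.69685633 61.55614365]
[496.4183973  -33.81162618  56.80030868] [497.53760377 -34.75198032  40.5       ] fixture frame 1.1712224496292207 -0.8747153950416567 tool [-1.04410068 33.39612858 62.42992487] [ 0.12197535 49.69685633 61.55614365]
```

```bash
cat >> h.py <<'E'
def goto(x,y,z,speed=60,uf=None,yaw=0): return bot.servo_line([*map(float,fx(x,y)),float(z)],att(FY+yaw),speed=speed,until_force=uf)
E
python3 - <<'E'
from h import *
x,y=1.0,-12.2
goto(x,y,85); bot.dwell(.2); f0=F(); print('free',f0)
import itertools
cand=[(0,0)]+[(1.0*np.cos(a),1.0*np.sin(a)) for a in np.arange(6)*np.pi/3]
for dx,dy in cand:
    if (dx,dy)!=(0,0): goto(x+dx,y+dy,84)
    hit=goto(x+dx,y+dy,62.3,speed=25,uf=4); s=bot.read_state(); e=E()
    print(round(dx,2),round(dy,2),hit,e.round(2),(F()-f0).round(1),np.round(s['moment'],2),s['clock'])
    if e[2]<76: break
E
```

```text
free [ 0.72682817 -0.32756319 -3.93239467]
0 0 True [  0.8  -12.17  63.43] [-1.5  0.6  9.5] [-0.02  0.15  0.02] 11.2167
```

It dropped over both studs on the first try, at TCP z 63.4 (rails expected at 63.3). Next: ease the load and slide to the buffer.

Run:
```python
from h import *
f0=np.array([.4,-.3,-3.95])
e=E(); x=e[0]; z=63.6
goto(x,-12.2,z,speed=5); bot.dwell(.3); b=F(); print(E().round(2),(b-f0).round(2),bot.read_state()['clock'])
y=-12.2; log=[]
while y<24:
    y+=0.5 if y<-1 else 0.35
    goto(x,y,z,speed=12); d=F()-b
    log.append((round(y,2),*d.round(1)))
    if d[1]<-2.5 or abs(d[0])>6: break
print(log[::4],log[-3:]); bot.dwell(.2); print(E().round(2),(F()-b).round(2),bot.read_state()['clock'])
```

```text
[  0.7  -12.19  63.47] [-0.68  1.05 -0.55] 11.9083
[(-11.7, np.float64(1.4), np.float64(-0.9), np.float64(-0.4)), (-9.7, np.float64(-0.0), np.float64(-1.3), np.float64(0.1)), (-7.7, np.float64(0.8), np.float64(-0.1), np.float64(0.1)), (-5.7, np.float64(1.1), np.float64(-0.9), np.float64(0.2)), (-3.7, np.float64(-0.3), np.float64(-1.0), np.float64(-0.1)), (-1.7, np.float64(-0.2), np.float64(-0.7), np.float64(-0.6)), (0.0, np.float64(0.4), np.float64(-1.0), np.float64(0.3)), (1.4, np.float64(0.5), np.float64(-0.9), np.float64(0.7)), (2.8, np.float64(0.3), np.float64(-1.7), np.float64(-0.5)), (4.2, np.float64(1.0), np.float64(-0.1), np.float64(0.2))] [(4.55, np.float64(1.1), np.float64(-0.8), np.float64(-0.0)), (4.9, np.float64(0.7), np.float64(-2.1), np.float64(0.2)), (5.25, np.float64(-0.0), np.float64(-4.1), np.float64(0.2))]
[ 0.81  5.15 63.64] [-0.19 -4.79  1.52] 22.1083
```

```bash
cat >> h.py <<'E'
def Fa(n=6):
    r=[]
    for _ in range(n): r.append(F()); bot.dwell(.03)
    return np.mean(r,0)
E
python3 - <<'E'
from h import *
b=np.array([-.28,.75,-4.5]); b[1]-=.9   # free-slide tare
y=5.25; x=.7; z=63.4
goto(x,y,z,speed=4)
for i in range(8):
    d=Fa()-b; print(round(y,2),E().round(2),d.round(2))
    if d[1]<-6.4: break
    y+=min(.3,max(.08,(6.8+d[1])/9)); goto(x,y,z,speed=5)
bot.dwell(.5); print('hold',(Fa()-b).round(2))
bot.move_gripper(45); bot.dwell(.2); s=bot.read_state(); print(s['grip_width'],F(s),E(),s['clock'])
goto(x,y,150,speed=150)
bot.dwell(.3)
c=cam('wrist'); cv2.imwrite('pics/rel.png',c['image'])
P=cloud(c); m=np.zeros((480,640),bool); m[:,200:440]=1
h=m&(P[...,2]>62)&(P[...,2]<76); h[350:]=0
k,l,st,ce=cv2.connectedComponentsWithStats(h.astype(np.uint8)); i=1+st[1:,4].argmax(); p=P[l==i]; q=cv2.minAreaRect(p[:,:2].astype(np.float32)); d=np.array(q[0])-S0
print(q,np.median(p[:,2]),d@FX_,d@FYv,bot.read_state()['clock'])
E
```

```text
5.25 [ 0.76  5.23 63.46] [ 0.46 -3.37  1.5 ]
5.55 [ 0.78  5.43 63.46] [ 0.62 -4.89  2.02]
5.76 [ 0.76  5.61 63.46] [ 0.44 -5.31  2.26]
5.93 [ 0.78  5.7  63.48] [ 0.41 -6.52  2.26]
hold [ 0.49 -6.07  2.13]
45.042489265166964 [-0.08890128 -0.73511427 -0.61765754] [ 0.70834811  5.98728967 63.41472361] 25.2083
((494.2652587890625, -78.4720230102539), (35.04057312011719, 15.841510772705078), 86.20941925048828) 68.85752626065711 -0.562389462501796 5.70513294530812 26.2833
```

View pics/rel.png

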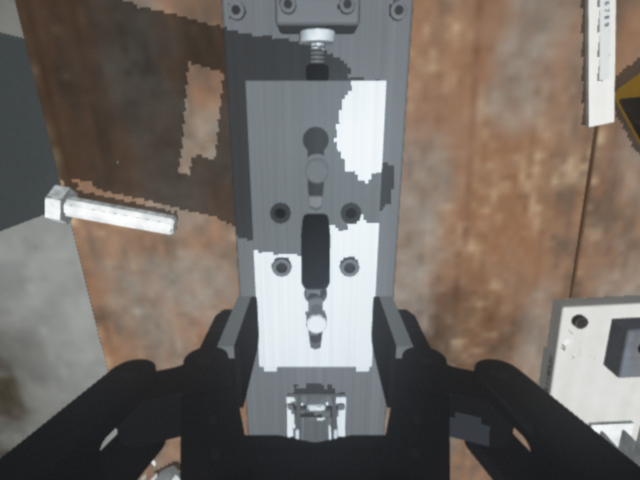

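The plate sits on the buffer (317,78), with both stud heads in the slots. Next, the clamp.

Run:
```python
from h import *
bot.move_gripper(0,40); x=.5
def tcp(q,n=0):
    th=1.1-q; e=np.array([-np.cos(th),np.sin(th)]); m=np.array([np.sin(th),np.cos(th)])
    p=np.array([-142,52])+80*e+(10+n)*m; return p[0]+11,p[1]+19
goto(x,-100,200,speed=200)
y0,z0=tcp(0,8); goto(x,y0,200,speed=200); goto(x,y0,z0,speed=80); bot.dwell(.2); b=F(); print(bot.read_state()['grip_width'],E().round(1),b.round(1))
goto(x,*tcp(0,2),speed=30)
for q in np.arange(0.05,1.14,.1):
    goto(x,*tcp(q,0),speed=40); d=F()-b; print(round(q,2),E().round(1),d.round(1))
    if np.linalg.norm(d)>32: break
print(bot.read_state()['clock'])
```

```text
0.09609544326137145 [   0.7 -151.3  150.9] [-0.3 -0.6  0.5]
0.05 [   0.5 -162.4  145.3] [0.5 0.1 0.3]
0.15 [   0.4 -169.6  141.7] [ 0.4  1.1 -0.2]
0.25 [   0.4 -176.5  137.5] [ 0.   0.6 -1. ]
0.35 [   0.4 -183.   132.5] [ 0.4  0.7 -1. ]
0.45 [   0.4 -188.9  127.1] [ 0.4  0.4 -0.1]
0.55 [   0.4 -194.2  121. ] [ 0.1  0.2 -0.8]
0.65 [   0.4 -198.8  114.5] [ 0.5  0.6 -0.4]
0.75 [   0.4 -202.8  107.5] [-1.  0. -1.]
0.85 [   0.4 -206.1  100.2] [ 0.1  0.4 -0.3]
0.95 [   0.4 -208.6   92.6] [ 0.6  0.5 -0.3]
1.05 [   0.4 -210.4   84.8] [-0.6  0.7 -0.8]
33.0417
```

Run:
```python
from h import *
c=cam('scene'); cv2.imwrite('pics/sc2.png',cv2.resize(c['image'][200:420,250:450],None,fx=2.7,fy=2.7)); 
np.savez('sc2.npz',**{k:c[k] for k in('image','depth','f','cx','cy','Rm','o')})
```

```text
(no output)
```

View pics/sc2.png

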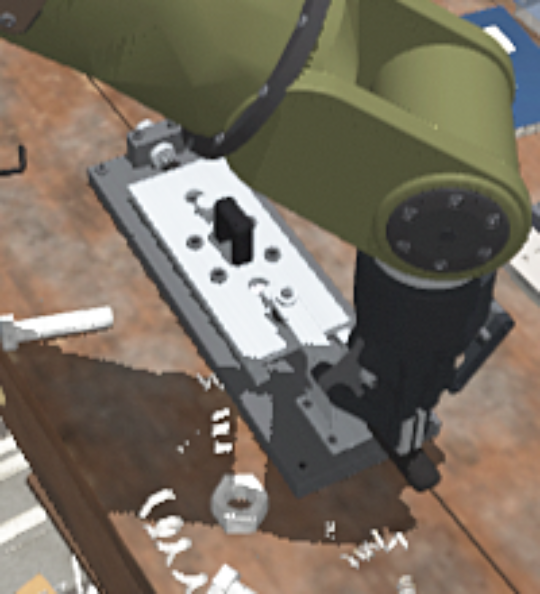

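The picture shows the handle almost level under the fingertips, at (415,460), and the arm laid over the plate. So it did follow, at low force. I'll press on until the pad bears.

Run:
```python
from h import *
e=E(); b=Fa(); z=e[2]; y=e[1]; print(e.round(2),b.round(1))
for i in range(12):
    z-=1; y-=.15; goto(.5,y,z,speed=10); d=Fa(3)-b; print(E().round(1),d.round(1))
    if abs(d[2])>25 or z<77.5: break
print(bot.read_state()['clock'])
```

```text
[   0.38 -210.35   84.82] [-0.1  0.3  0.2]
[   0.6 -210.6   83.9] [ 0.4 -0.4  1.4]
[   0.6 -210.7   82.9] [ 0.5 -0.4  3.6]
[   0.6 -210.9   81.8] [ 1.  -0.7  2.9]
[   0.6 -211.    81. ] [ 0.7 -1.1  4.7]
[   0.7 -211.1   80.6] [-2.5  1.9 13.1]
[   0.8 -211.2   80.4] [-6.4  5.2 21.5]
[   0.9 -211.2   80.1] [-9.8  8.9 31.2]
35.7583
```

Run:
```python
from h import *
goto(.5,-206,110,speed=60); goto(.5,-120,240,speed=200); bot.dwell(.3); print(Fa(3).round(1))
c=cam('wrist'); P=cloud(c); cv2.imwrite('pics/fin.png',c['image'])
D=P[...,:2]-S0; Y=D@FYv; X=D@FX_; Z=P[...,2]
m=(c['depth']>0)&(abs(X)<6)&(Y<-60)&(Y>-260)&(Z<110)
for y in range(-65,-256,-10):
    k=m&(abs(Y-y)<2); print(y,k.sum(),Z[k].max().round(1) if k.any() else None,end='; ')
k=(abs(X)<10)&(Y>-15)&(Y<30)&(Z>60)&(Z<80); q=cv2.minAreaRect(P[k][:,:2].astype(np.float32)); d=np.array(q[0])-S0
print('\nbar',q,np.median(Z[k]),d@FX_,d@FYv,bot.read_state()['clock'])
```

```text
[ 0.5 -0.1  0.2]
-65 87 56.6; -75 67 53.1; -85 75 48.7; -95 77 48.5; -105 74 48.3; -115 73 48.6; -125 72 48.4; -135 45 47.5; -145 126 58.9; -155 73 59.0; -165 61 58.8; -175 69 59.2; -185 82 62.4; -195 0 None; -205 0 None; -215 0 None; -225 0 None; -235 0 None; -245 0 None; -255 0 None; 
bar ((494.0812683105469, -79.5944595336914), (35.81016540527344, 15.976356506347656), 86.65169525146484) 68.81754199632746 -0.6817975524994673 4.574001673804242 37.8333
```

View pics/fin.png

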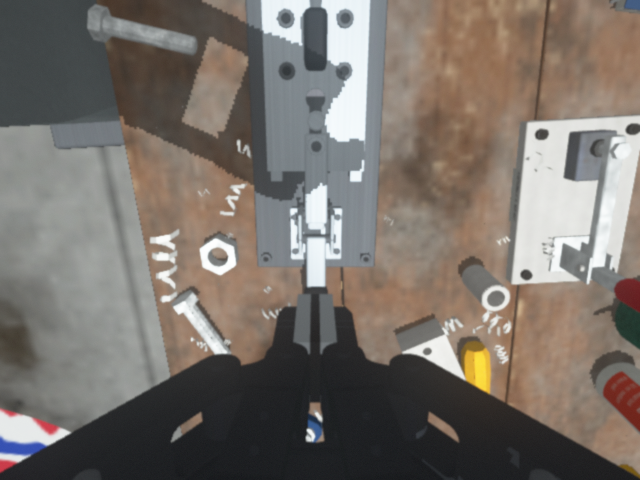

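The arm and handle are both level, so the clamp is closed. But the bar reads 1.1 mm farther back, from a different vantage point. I'll repeat the measurement from the pose I used after release.

Run:
```python
from h import *
goto(.7,5.93,150,speed=200); bot.dwell(.3)
c=cam('wrist'); cv2.imwrite('pics/rel2.png',c['image'])
P=cloud(c); old=cv2.imread('pics/rel.png')
m=np.zeros((480,640),bool); m[:,200:440]=1
h=m&(P[...,2]>62)&(P[...,2]<76); h[350:]=0
k,l,st,ce=cv2.connectedComponentsWithStats(h.astype(np.uint8)); i=1+st[1:,4].argmax(); p=P[l==i]; q=cv2.minAreaRect(p[:,:2].astype(np.float32)); d=np.array(q[0])-S0
print(q,np.median(p[:,2]),d@FX_,d@FYv,E(),bot.read_state()['clock'])
g=lambda im,r:cv2.cvtColor(im,cv2.COLOR_BGR2GRAY)[r].astype(np.float32)
for n,r in dict(bracket=np.s_[0:30,225:410],plate=np.s_[185:300,262:372]).items():
    print(n,cv2.phaseCorrelate(g(old,r),g(c['image'],r)))
a=np.hstack([x[20:120,270:370] for x in(old,c['image'])]); cv2.imwrite('pics/cmp.png',cv2.resize(a,None,fx=4,fy=4))
```

```text
((493.92138671875, -78.82501220703125), (35.568397521972656, 15.674200057983398), 87.05725860595703) 68.88661219281136 -0.8854819567204503 5.333029983801377 [  0.7401498    5.57365898 150.1971117 ] 39.1083
bracket ((-0.9134386915731056, -0.6415162201705975), 0.9637696229749255)
plate ((-0.7194827218453881, -0.7997837084427815), 0.7009640211529202)
```

View pics/cmp.png

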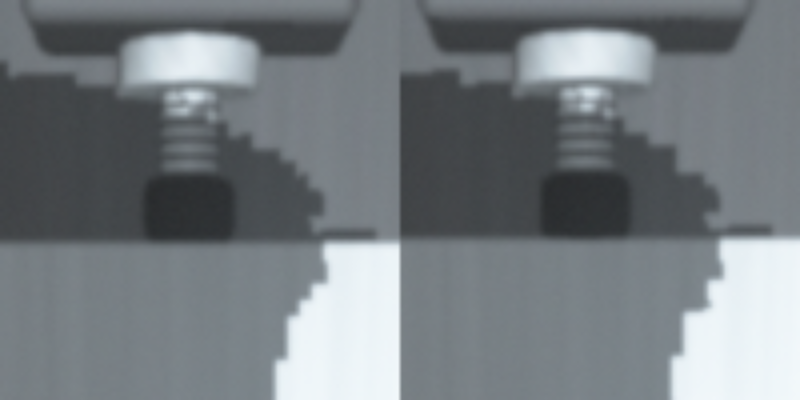

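The plate hasn't moved back relative to the stop: the two shifts differ by only about 0.15 px (0.1 mm), and the buffer still touches the plate end in both views. Handing in.

```bash
python3 -c "
from h import *
print(Fa(3).round(1),bot.read_state()['clock']); bot.finish_job()"
```

```text
[0.2 0.5 0.5] 39.2083
the job is handed in; nothing more can be done
```

I fitted the plate, seated it on the buffer, closed the clamp and handed the job in at 39 s, with the robot clear of everything. `finish_job` gives no verdict, so the result is not confirmed.

- **Hanging:** I lined the plate up by sighting a stud head through its keyhole. It dropped over both studs on the first try and stopped at the expected rail height.
- **Seating:** I slid it to the buffer and held about 6–6.5 N by the wrist sensor, a little under the 7 N asked for. Then I let go.
- **Clamp:** I pressed the handle down until it stopped hard, at about 31 N on the closed fingertips. The handle and arm both measured level afterwards.

**Checks that disagreed or could not be made:**
- **Handle force:** The handle followed with almost no force, below about 1 N until near level, instead of the stated 6 N. The camera confirmed it had moved.
- **Plate position:** One view put the plate 1.1 mm back from the buffer. Repeating it from the pose used after release gave 0.4 mm back. Against the stop bracket in the image it had shifted only about 0.1 mm, with the buffer still touching.
- **Final forces:** I could not measure the force left on the buffer or under the pad.

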